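Roll the microscope's focus wheel until the head is down at its working-distance mark

ROBOT

A 6-joint arm with a two-finger parallel gripper is mounted at the origin on the work surface. World frame = base frame: x ahead of the robot, y to its left, z up, the work surface at z = 0. Lengths are in m, angles in rad, forces in N, time in s.
With the tool pointing down it reaches from about 0.35 to 0.85 m from the base axis. Payload 8.1 kg.
Tool frame: the origin (TCP) lies midway between the tips of the shut fingers; the grasp point (between the pads) lies 19 mm behind it; z points along the fingers, y is the line along which they close (so a half turn about z gives the same grasp; the last joint's range is limited). The gripper opens to 93 mm and grips with 3 to 60 N. Pads are 15 mm wide; open, the fingers measure 128 mm over their backs; the gripper's body (75 mm by 188 mm) begins 65 mm behind the grasp point.
Start: joints at [-1.434, 0.13, 1.488, -0, 1.523, -0.085], TCP at [0.132, -0.585, 0.219] pointing down, gripper open.
Joint ranges: [-2.96, 2.96], [-0.89, 2.26], [0.02, 2.5], [-1.34, 4.48], [0, 2.73], [-2.66, 2.66]. Speed limits (rad/s): [2.39, 2.39, 2.79, 3.14, 3.14, 3.14].

INTERFACE

Orientations are given as [roll, pitch, yaw] about the fixed x, y, z axes, in that order (R = Rz(yaw) Ry(pitch) Rx(roll)).
In Python, from cell import ctrl gives the robot as it stands.
- The arm moves only by the tool carry_out, never from a script. Its argument "deltas" is a list of rows, each an object of numbers: "dx", "dy", "dz": the shift along the tool's x, y, z in units of 30 mm (1.0 is 30 mm); "rx", "ry", "rz": the turn, a rotation vector about the tool's x, y, z in units of 5 degrees (1.0 is 5 degrees); "grip": the gripper's target within -1 to 1 (shut at 1, half-way at 0, fully open at -1). In form: [{"dx": .., "dy": .., "dz": .., "rx": .., "ry": .., "rz": .., "grip": ..}, ...]. A call has 1 to 8 rows; each row shifts and turns the commanded pose from where the row before left it, along the tool's axes as they then stand; what a row does not reach is not made up. A row lasts 1/10 s, in which the tool goes at most 50 mm and 8.59 degrees, less where a joint would pass 70% of its speed; a pose out of reach is approached as far as the arm can. A call is refused whole if a number of a shift passes 1 or a number of a turn 1, either way. A call with a gripper value outside its range is refused whole. The fingers move at their own pace and stop on an object; the grip force is fixed at half the most. Time passes only in rows, so rows that do not move let the fingers close. It gives the time, the measured TCP pose, the force, the opening and the grip force at its end, in the units of the state.
- ctrl.get_obs(): the state, without advancing time (a new reading comes with each control period).
- ctrl.get_image(name): name is "scene" or "top"; returns (picture, depth): 400x640x3 uint8, blue, green, red; 400x640 float32, m along the optical axis (not along the pixel's ray), 0 where there is no reading.
- ctrl.get_calibration(name): a dict with "camera_matrix" (3x3 intrinsics, pixels), "dist" ([k1, k2, p1, p2, k3] as OpenCV has them; the pictures are not rectified), "world_to_cam" (4x4, takes a point from world to camera coordinates). Camera axes: x right, y up, looking along -z (the intrinsics and any distortion apply to the point x, -y, -z); pixel columns grow to the right and rows downward; lengths in m; the calibration is good to about 2 mm. A picture is of the moment at which its call begins. get_calibration takes no time and is no camera call.
- ctrl.finish_job(): hands the job in; it is judged then, once.
The state is a dict: "time": time; "joint_pos": joint angles; "qvel": joint speeds; "joint_efforts": joint torques, N m; "tcp_pos": TCP position; "eef_rot": TCP orientation; "force": force on the tool from outside, world axes, zero at the start; "torque": the same for the moment, N m; "finger_gap": opening from 0.0 (shut) to 1.0 (fully open); "grip_force": force on a finger pad.
Only numpy, scipy, OpenCV 4.12 (cv2) and the standard library are available. Lean on these libraries where they do the work, as an engineer would, in place of code of your own. Each camera call takes 0.05 s, during which the arm holds its last target. There are 200 camera calls.

TASK

Set the stereo microscope to its working distance: with a fingertip, roll its knurled focus wheel so that the head comes down from its top stop, until the index line on the head's carriage stands level with the line on the small rider of the scale beside it. Come down to the line without running the head well past it; use only the wheel, rolling it under a light touch and not gripping it, and do not push the head or the rider. Leave the specimen dish and everything else on the bench where it stands, and let go when done.

Things in the scene. Friction and masses are not known exactly. Their poses are not given: they have to be found in the camera images.
- scope: Fixed cream stereo microscope stand. Origin at bench level; z up, x along the focus axle, y from the pillar to the head. Drum base of radius 92, its centre (and the optical axis) at y +45, stage 62 high; rear foot x +-60 back to y -140, 60 high; wooden hand rests slope down on both sides to x +-220 at y +12 to +102, under 65 high.
- near_wheel (a point): Centre of the knurled black focus wheel on the stand's -x side (towards the robot): x -46, y -90, z 165 of the stand. 22 wide along the axle (x -35 to -57), rim radius 26 over its 24 ridges, which stand 1.7 high. Rim top at 191 over the bench, free from above and from the -x and pillar sides. The point turns with the wheel but does not shift: only turning moves.
- wheel (a joint): Angle of the axle with both wheels, rad, 0 at the start; grows as the top of the rim rolls towards the head (the stand's +y). The head goes down 6 mm per rad, no backlash. It turns stiffly (2 to 3 N along the rim) and stays where it is left; a fingertip laid on the rim with 5 to 15 N and drawn along it takes it along.
- far_wheel (a point): Centre of the like wheel at the other end of the axle, x +46, y -90, z 165 of the stand; turns together with the near one. The scale strip and rider stand just beyond its head-side edge.
- index_line (a point): Level and inner end of the black line on the brass index tab (14 by 10 tall, line 1.6 thick) that sticks out from the head's carriage over the scale strip; at x +40, y -49 of the stand, z 215 with the head at its top stop; goes down with the head.
- mark_line (a point): Level and inner end of the like black line on the brass rider (14 by 10 tall) clipped on the scale strip, beside the index tab on its pillar side: the mark. It starts 10 to 26 below the index line and must not be moved. The job is done when index_line and mark_line are at one height.
- head: Head: carriage, arm, ring, zoom body, eyepieces (1.3 kg, counterbalanced). Origin on the optical axis at the lens' lower rim, 165 over the bench at the top stop. In the stand's frame it fills x +-56, y -2 to +95 (eyepieces to +150), up to 310 (eyepieces 385) over the bench; carriage and arm x +-20 from y -53, up to 232. Not to be touched.
- block_top (a point): Top centre of the cream focus block between the wheels, at y -96, z 184 of the stand. Block: x +-22, y -127 to -65. Pillar through it (radius 12.5, y -110) up to z 205. Fixed rail in front: x +-20, y -65 to -53, up to z 239. Scale strip only on the rail's +x side: x 17 to 35, y -65 to -41, z 126 to 236, faces +x.
- dish: Glass dish, 60 across, 13 tall, with a pebble-like specimen, loose on the stage under the lens. Origin at the centre of its underside.
- vial: Loose glass vial with white cap, 26 across, 58 tall, standing near the wheel side of the microscope. Origin at the centre of its underside.
- stain: Loose amber bottle, 48 across, 85 tall, near the rear foot of the microscope. Origin at the centre of its underside.
- forceps: Loose steel forceps, 120 long along its x, 6 high, on the bench. Origin under its middle.
- slide_box: Loose wooden slide box, 102 by 87 by 34. Origin at the centre of its underside.
- beaker: Loose glass beaker, 68 across, 80 tall. Origin at the centre of its underside.
- vial_rack: Loose white vial rack, 150 along its x, 60 wide, 60 tall with its vials. Origin at the centre of its underside.

How it is judged:
By the outcome, as a careful person would: the job done as asked, in the order asked, and still so for the second after the job is handed in, with the robot touching nothing.
It also fails if it takes over 51 s, if anything falls off the work surface, if the arm or the gripper's body presses on something with over 40 N, if the wrist force passes 120 N, or if a joint passes its speed limit or range.

## Working session

There is one attempt and no reset: what is moved stays moved. The work goes in short steps, Python scripts to look and compute and a tool call to move; the robot and the scene stay as the last step left them, time stands still between calls to the robot, and variables do not carry over. Pictures are saved under pics/ and viewed, at most 10 in all, crops included, and the job is handed in when it is done.

Besides the shell and the picture viewer there is one more tool, called after "Emit:" by a JSON object that holds its "op" and its "data", one argument or row to a line. carry_out: Moves the arm, as the interface text tells. Its arguments: {"type":"object","properties":{"deltas":{"type":"array","items":{"type":"object","properties":{"dx":{"type":"number"},"dy":{"type":"number"},"dz":{"type":"number"},"rx":{"type":"number"},"ry":{"type":"number"},"rz":{"type":"number"},"grip":{"type":"number"}}}}},"required":["deltas"]}

```bash
mkdir -p pics
cat > h.py <<'E'
import numpy as np, cv2
from cell import ctrl
def cap(n,f):
    im,d=ctrl.get_image(n); cv2.imwrite(f'pics/{f}.png',im); np.save(f'pics/{f}.npy',d); return im,d
def pts(n,d):
    c=ctrl.get_calibration(n); K=np.array(c['camera_matrix']);D=np.array(c['dist']);T=np.array(c['world_to_cam'])
    v,u=np.mgrid[:400,:640]; uv=np.stack([u,v],-1).reshape(-1,1,2).astype(float)
    p=cv2.undistortPoints(uv,K,D).reshape(400,640,2)
    P=np.stack([p[...,0]*d,-p[...,1]*d,-d],-1)
    return (P-T[:3,3])@T[:3,:3]
def proj(n,X):
    c=ctrl.get_calibration(n); K=np.array(c['camera_matrix']);D=np.array(c['dist']);T=np.array(c['world_to_cam'])
    P=np.atleast_2d(X)@T[:3,:3].T+T[:3,3]; P=P*[1,-1,-1]
    return cv2.projectPoints(P,np.zeros(3),np.zeros(3),K,D)[0].reshape(-1,2)
E
python3 - <<'E'
from h import *
for n in('scene','top'):
    cap(n,n+'0'); c=ctrl.get_calibration(n);T=np.array(c['world_to_cam']);print(n,c['camera_matrix'],-T[:3,:3].T@T[:3,3],T[2,:3])
E
```

```text
scene [[482.50058479   0.         311.26691848]
 [  0.         482.50058479 204.0129058 ]
 [  0.           0.           1.        ]] [1.6397501  0.49626012 1.05476925] [0.72889879 0.35022711 0.58825804]
top [[434.5715817    0.         316.96901216]
 [  0.         434.5715817  201.10410526]
 [  0.           0.           1.        ]] [ 0.43920244 -0.03557817  1.27205107] [-0.07314569  0.01848183  0.99715   ]
```

View pics/scene0.png

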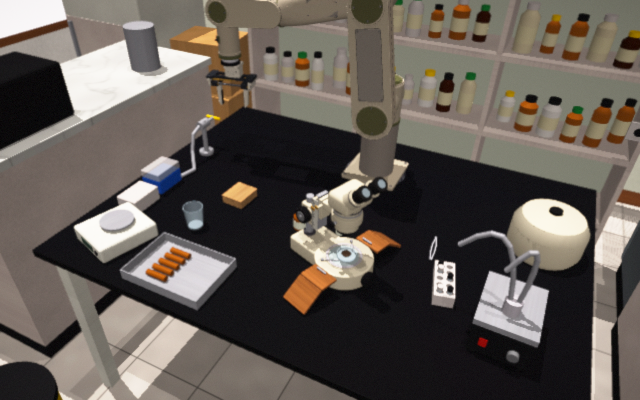

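View pics/top0.png

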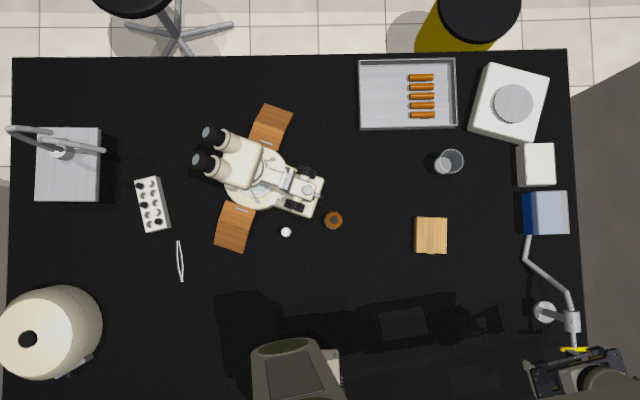

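Scene view: scope at about (335,235) with the far wheel and scale towards the camera; top view: head at (240,165), wheels near (298,205) and (308,172). Zooming in on both.

Run:
```python
from h import *
a=cv2.imread('pics/scene0.png')[180:260,270:370]
b=cv2.imread('pics/top0.png')[130:240,220:350]
a=cv2.resize(a,(800,600),interpolation=cv2.INTER_CUBIC)[:, :]; cv2.imwrite('pics/sc_c.png',a)
b=cv2.resize(b,None,fx=5,fy=5,interpolation=cv2.INTER_CUBIC); cv2.imwrite('pics/top_c.png',b)
d=np.load('pics/top0.npy');P=pts('top',d)
im=cv2.imread('pics/top0.png')
# drum base stage/hand rests orange
hsv=cv2.cvtColor(im,cv2.COLOR_BGR2HSV)
m=cv2.inRange(hsv,(5,120,80),(20,255,255));n,l,s,c=cv2.connectedComponentsWithStats(m)
for i in range(1,n):
    if s[i,4]>100:
        q=P[l==i]; print(s[i],c[i],np.median(q,0),q.min(0),q.max(0))
for v in range(160,222,3): print(v,' '.join('%d'%(1000*z) for z in P[v,276:330:2,2]))
```

```text
[409  74  24   7 162] [420.27777778  76.92592593] [ 0.88938788 -0.37287303  0.02081527] [ 0.88120527 -0.40773933  0.01181942] [ 0.90137353 -0.33950624  0.02930176]
[409  83  25   7 161] [421.46583851  86.18012422] [ 0.86177557 -0.37513334  0.02088314] [ 0.43920244 -0.4091204   0.0093162 ] [ 0.87385805 -0.03557817  1.27205107]
[409  93  25   6 146] [421.32191781  95.52739726] [ 0.8341279  -0.37266709  0.02146937] [ 0.43920244 -0.40859151  0.00244728] [ 0.84339256 -0.03557817  1.27205107]
[ 248  103   45   48 1258] [270.14069952 125.25119237] [0.74685397 0.06875971 0.05829218] [ 0.43920244 -0.03557817 -0.00410573] [0.82970746 0.13117237 1.27205107]
[410 102  25   7 155] [421.75483871 104.92903226] [ 0.80573967 -0.37299237  0.02117254] [ 0.43920244 -0.41003687  0.01021672] [ 0.81642274 -0.03557817  1.27205107]
[410 112  25   6 148] [422.  114.5] [ 0.77793092 -0.37305122  0.02081336] [ 0.77063298 -0.40926222  0.00479357] [ 0.78687109 -0.33938933  0.02766986]
[ 213  200   43   54 1463] [233.13943951 226.85235817] [0.46213448 0.17846738 0.05796449] [ 0.38764201 -0.03557817 -0.00443719] [0.
[... 1394 characters left out ...]
184 183 180 143 145 146 151 151 -1 0 0
199 56 57 59 59 59 169 186 64 174 173 178 176 174 158 177 185 179 183 69 61 56 149 152 149 2 0 0
202 61 60 61 61 58 177 183 187 190 189 189 176 170 63 59 65 124 125 57 58 55 0 -3 4 1 0 2
205 58 62 63 56 179 181 188 190 189 189 190 186 182 176 172 59 58 60 60 63 1 -1 -3 -2 -2 2 -5
208 1272 25 56 55 55 59 189 189 193 191 189 188 187 179 62 59 60 58 58 22 0 2 1 4 5 0 0
211 0 1 5 0 0 1 47 54 161 172 176 187 177 174 58 61 61 61 58 0 1 0 -3 -4 1 0 4
214 0 2 -3 0 0 2 -1 0 -4 0 46 54 62 58 60 65 59 62 -2 1 3 0 0 -3 -2 -3 52
217 1 0 -3 0 3 1 2 4 -2 0 -2 0 0 -1 25 51 54 52 2 0 0 -1 -1 -1 -2 56 59
220 0 6 0 3 -6 -1 -4 5 -1 5 0 0 -2 0 1 0 1 0 0 0 -1 0 -5 0 35 55 65
```

View pics/sc_c.png

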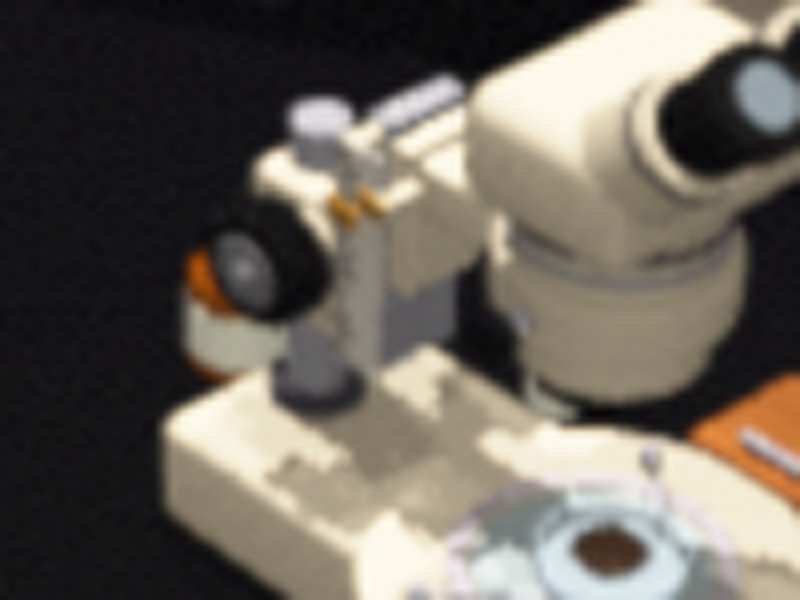

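View pics/top_c.png

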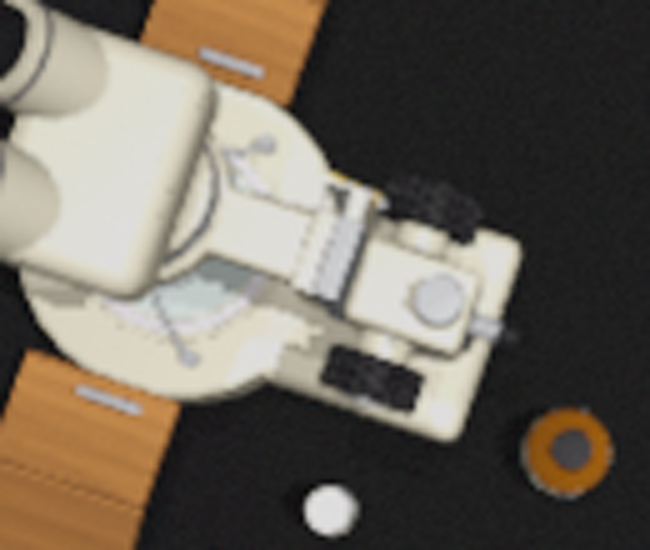

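The crop shows two brass tabs at scene px ≈ (313,207) (rider, pillar side) and (316.5,206.5) (index); the top crop shows near wheel at px ≈ (294,206), far wheel (306,171), pillar top (307.5,189.5), vial (286,232), stain (333,220).

```bash
cat >> h.py <<'E'
def ray(n,uv,z):
    c=ctrl.get_calibration(n); K=np.array(c['camera_matrix']);D=np.array(c['dist']);T=np.array(c['world_to_cam'])
    p=cv2.undistortPoints(np.array(uv,float).reshape(-1,1,2),K,D).reshape(-1,2)
    d=np.c_[p[:,0],-p[:,1],-np.ones(len(p))]@T[:3,:3]; o=-T[:3,:3].T@T[:3,3]
    return o+d*((np.array(z)-o[2])/d[:,2])[:,None]
E
python3 - <<'E'
from h import *
d=np.load('pics/top0.npy');P=pts('top',d);im=cv2.imread('pics/top0.png').astype(int)
g=im.sum(2)
# wheels: dark pixels with z .16-.195 in window
z=P[...,2]; dark=(g<260)&(z>.155)&(z<.2); 
n,l,s,c=cv2.connectedComponentsWithStats(dark.astype(np.uint8))
for i in range(1,n):
    if s[i,4]>40 and 270<c[i,0]<330 and 150<c[i,1]<220:
        q=P[l==i]; r=cv2.minAreaRect(q[:,:2].astype(np.float32)*1000); print('wheel',s[i],c[i],q.mean(0),r, np.percentile(q[:,2],95))
R=np.zeros_like(z,bool);R[180:202,296:322]=1
q=P[R&(z>.198)&(z<.212)];print('pillar',len(q),q.mean(0))
q=P[R&(z>.178)&(z<.19)&(g>400)];print('block',len(q),q.mean(0),cv2.minAreaRect(q[:,:2].astype(np.float32)*1000))
print('pillar ray',ray('top',[[307.6,189.6]],[.205]))
print('vial',ray('top',[[286,232]],[.058]))
print('stain',ray('top',[[333.5,220]],[.085]))
# stand axis from wooden rests edges
hsv=cv2.cvtColor(im.astype(np.uint8),cv2.COLOR_BGR2HSV)
m=cv2.inRange(hsv,(5,120,80),(20,255,255));n,l,s,c=cv2.connectedComponentsWithStats(m)
for i in range(1,n):
    if s[i,4]>1000:
        q=P[(l==i)&(z<.1)]; print('rest',cv2.minAreaRect(q[:,:2].astype(np.float32)*1000))
# brass in scene
im=cv2.imread('pics/scene0.png')
h=cv2.cvtColor(im,cv2.COLOR_BGR2HSV)
for v in range(200,216): print(v,' '.join('%3d,%3d,%3d'%tuple(h[v,u]) for u in range(308,323)))
E
```

```text
wheel [297 165  20  14 162] [306.00617284 170.95679012] [ 0.59577057 -0.03006803  0.18491979] ((596.0813598632812, -28.835216522216797), (50.835777282714844, 22.41853904724121), 69.78076171875) 0.19158026231846945
wheel [284 199  20  13 157] [293.84713376 205.1656051 ] [0.51012963 0.00240499 0.18542831] ((510.017578125, 3.060117721557617), (48.33674240112305, 20.793231964111328), 70.3772964477539) 0.19170069126000522
pillar 78 [ 0.5454476  -0.03059454  0.20533396]
block 242 [ 0.54877651 -0.02246772  0.18349697] ((546.914794921875, -27.5952091217041), (47.92218780517578, 53.16550064086914), 88.50357055664062)
pillar ray [[ 0.54647867 -0.03298118  0.205     ]]
vial [[0.44418082 0.03028931 0.058     ]]
stain [[ 0.47343114 -0.10140973  0.085     ]]
rest ((752.0943603515625, 69.51522827148438), (90.30951690673828, 134.37255859375), 69.47293090820312)
rest ((465.3959655761719, 184.6502685546875), (103.29442596435547, 132.23568725585938), 69.18549346923828)
200 165, 10,107 165,  9,111 165,  5,109   6, 12,106  18, 25,102  18, 30,126  19, 29,168  20, 30,190  19, 34,186  19, 36,172  18, 36,140
[... 2108 characters left out ...]
,128  19, 52,163  17, 35,116  18, 31,122  21, 30,135  19, 30,136  23, 30,135  16, 29,130  16, 40,121  19, 55,134  19, 56,136  18, 54,141  18, 57,135
213 150, 27, 19  15, 32, 32  19, 54, 76  20, 50,122  19, 32,111  23, 28,117  19, 32,127  17, 30,137  19, 30,137  23, 25,130  19, 33,123  21, 55,134  18, 57,134  19, 58,140  19, 53,134
214 150, 26, 20 160, 33, 23  13, 41, 44  20, 38, 81  23, 31, 98  18, 31,107  17, 28,126  18, 32,137  20, 28,139  21, 31,130  18, 38,121  19, 52,132  19, 60,136  20, 55,140  20, 59,135
215   0, 23, 22 165, 30, 17   8, 30, 34  18, 37, 69  18, 26, 98  18, 28,109  19, 33,132  18, 28,137  19, 30,138  24, 28,128  18, 37,118  20, 59,135  18, 57,135  18, 59,139  19, 55,138
```

```bash
cat >> h.py <<'E'
yaw=np.radians(-20.5); O=np.array([.5845,.0714,0]); Rz=np.array([[np.cos(yaw),-np.sin(yaw),0],[np.sin(yaw),np.cos(yaw),0],[0,0,1]])
def W(p): return np.atleast_2d(p)/1000.@Rz.T+O
E
python3 - <<'E'
from h import *
print(proj('scene',W([[40,-49,215],[40,-35,215],[40,-63,215],[40,-49,205],[40,-49,195],[40,-63,200],[46,-90,165],[57,-90,165],[0,-110,205],[20,-53,239]])).round(2))
print(proj('top',W([[0,-110,205],[-46,-90,191],[46,-90,191],[40,-49,215]])).round(2))
print('near wheel',W([-46,-90,165]),ctrl.get_obs())
im=cv2.imread('pics/scene0.png')[192:224,300:332]
cv2.imwrite('pics/sc_z.png',cv2.resize(im,(576,576),interpolation=cv2.INTER_NEAREST))
E
```

```text
[[315.06 206.42]
 [318.36 208.53]
 [311.8  204.33]
 [314.99 209.15]
 [314.92 211.85]
 [311.71 208.4 ]
 [304.01 214.49]
 [301.33 215.96]
 [310.76 195.13]
 [319.22 196.54]]
[[307.06 189.82]
 [293.45 205.12]
 [305.57 170.5 ]
 [288.86 165.93]]
near wheel [[0.50989441 0.00320904 0.165     ]] {'time': 0.1, 'joint_pos': array([-1.43441897e+00,  1.31086787e-01,  1.48917892e+00, -2.22012143e-05,
        1.52300606e+00, -8.53856873e-02]), 'qvel': array([ 6.44175316e-05, -1.03080043e-03, -2.83461217e-03,  3.39914852e-04,
       -9.07307012e-04, -6.19021788e-04]), 'joint_efforts': array([ 4.72055744e-04, -5.61344433e+01, -4.93098235e+01,  7.70277763e-02,
        2.90545332e-02, -8.23369464e-05]), 'tcp_pos': array([ 0.13192072, -0.58478324,  0.21768698]), 'eef_rot': array([-3.13991777e+00, -1.21104454e-04,  2.21764019e-01]), 'force': array([-0.39885443,  0.3995835 ,  0.34457131]), 'torque': array([-0.04142131,  0.05788681, -0.00626223]), 'grip_force': 0.0, 'finger_gap': 0.9997063370538465}
```

View pics/sc_z.png

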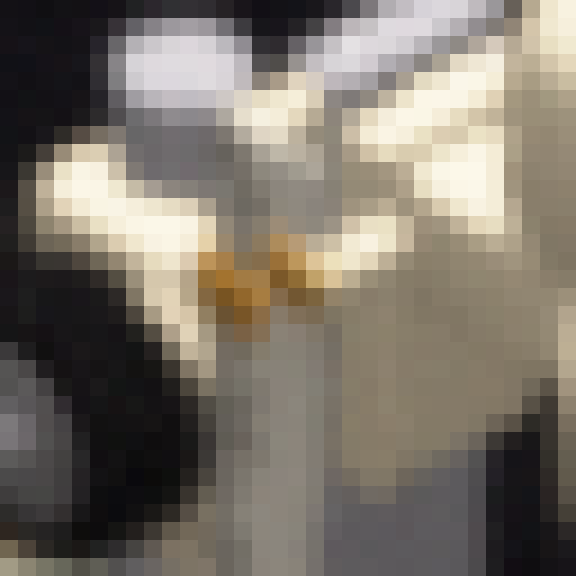

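The zoom shows the rider's brass centred near (312.7,207.8) and the index tab near (316.2,206.7); from the geometry the head has to come down about 12 mm (~2 rad). Moving: lift, shut the gripper, turn the tool so its x/y match the stand's y/x.

Emit:
{"op": "carry_out", "data": {
  "deltas": [
    {"dz": -0.4, "rz": -1, "grip": 1},
    {"dz": -0.4, "rz": -1, "grip": 1},
    {"dz": -0.4, "rz": -1, "grip": 1},
    {"dz": -0.4, "rz": -1, "grip": 1},
    {"dz": -0.4, "rz": -1, "grip": 1},
    {"dz": -0.4, "rz": -1, "grip": 1},
    {"dz": -0.4, "rz": -1, "grip": 1},
    {"rz": -1, "grip": 1}
  ]
}}

```text
invalid input
```

Emit:
{"op": "carry_out", "data": {
  "deltas": [
    {"rz": -1, "grip": 1},
    {"rz": -1, "grip": 1},
    {"rz": -1, "grip": 1},
    {"rz": -0.36, "grip": 1}
  ]
}}

```text
invalid input
```

```bash
cat >> h.py <<'E'
from scipy.spatial.transform import Rotation as Ro
def delta(t):
    o=ctrl.get_obs();R=Ro.from_euler('xyz',o['eef_rot']).as_matrix()
    dw=W(t)[0]-o['tcp_pos']; s=(o['tcp_pos']-O)@Rz*1000
    print('t',round(o['time'],2),'stand pos',s.round(2),'rot',np.degrees(o['eef_rot']).round(2),'F',(o['force']@Rz).round(2),'units',(R.T@dw/.03).round(2),'gap',round(o['finger_gap'],3))
E
python3 -c "
from h import *
delta([-50,-95,300])"
```

```text
t 0.1 stand pos [-194.12 -773.13  217.69] rot [-1.799e+02 -1.000e-02  1.271e+01] F [-0.51  0.23  0.34] units [ 16.4  -16.29  -2.71] gap 1.0
```

Emit:
{"op": "carry_out", "data": {
  "deltas": [
    {"dx": 0, "dy": 0, "dz": -0.4, "rx": 0, "ry": 0, "rz": -1, "grip": 1},
    {"dx": 0, "dy": 0, "dz": -0.4, "rx": 0, "ry": 0, "rz": -1, "grip": 1},
    {"dx": 0, "dy": 0, "dz": -0.4, "rx": 0, "ry": 0, "rz": -1, "grip": 1},
    {"dx": 0, "dy": 0, "dz": -0.4, "rx": 0, "ry": 0, "rz": -1, "grip": 1},
    {"dx": 0, "dy": 0, "dz": -0.4, "rx": 0, "ry": 0, "rz": -1, "grip": 1},
    {"dx": 0, "dy": 0, "dz": -0.4, "rx": 0, "ry": 0, "rz": -1, "grip": 1},
    {"dx": 0, "dy": 0, "dz": -0.4, "rx": 0, "ry": 0, "rz": -1, "grip": 1},
    {"dx": 0, "dy": 0, "dz": 0, "rx": 0, "ry": 0, "rz": -1, "grip": 1}
  ]
}}

```text
time: 0.9
tcp_pos: [0.1321, -0.5859, 0.3044]
eef_rot: [3.14, 0.002, 0.924]
force: [0.4, 0.7, 0.5]
finger_gap: 0.361
grip_force: 0.0
```

Emit:
{"op": "carry_out", "data": {
  "deltas": [
    {"dx": 0, "dy": 0, "dz": 0, "rx": 0, "ry": 0, "rz": -1, "grip": 1},
    {"dx": 0, "dy": 0, "dz": 0, "rx": 0, "ry": 0, "rz": -1, "grip": 1},
    {"dx": 0, "dy": 0, "dz": 0, "rx": 0, "ry": 0, "rz": -1, "grip": 1},
    {"dx": 0, "dy": 0, "dz": 0, "rx": 0, "ry": 0, "rz": -0.36, "grip": 1}
  ]
}}

```text
time: 1.3
tcp_pos: [0.132, -0.585, 0.302]
eef_rot: [-3.141, -0.001, 1.216]
force: [0.5, -0.1, -0.2]
finger_gap: 0.026
grip_force: 0.0
```

```bash
python3 -c "
from h import *
delta([-50,-95,300])"
```

```text
t 1.3 stand pos [-193.97 -773.34  302.  ] rot [-1.7997e+02 -6.0000e-02  6.9700e+01] F [ 0.5   0.08 -0.21] units [22.59  4.88  0.09] gap 0.026
```

Emit:
{"op": "carry_out", "data": {
  "deltas": [
    {"dx": 0.9, "dy": 0.2, "dz": 0, "rx": 0, "ry": 0, "rz": 0, "grip": 1},
    {"dx": 0.9, "dy": 0.2, "dz": 0, "rx": 0, "ry": 0, "rz": 0, "grip": 1},
    {"dx": 0.9, "dy": 0.2, "dz": 0, "rx": 0, "ry": 0, "rz": 0, "grip": 1},
    {"dx": 0.9, "dy": 0.2, "dz": 0, "rx": 0, "ry": 0, "rz": 0, "grip": 1},
    {"dx": 0.9, "dy": 0.2, "dz": 0, "rx": 0, "ry": 0, "rz": 0, "grip": 1},
    {"dx": 0.9, "dy": 0.2, "dz": 0, "rx": 0, "ry": 0, "rz": 0, "grip": 1},
    {"dx": 0.9, "dy": 0.2, "dz": 0, "rx": 0, "ry": 0, "rz": 0, "grip": 1},
    {"dx": 0.9, "dy": 0.2, "dz": 0, "rx": 0, "ry": 0, "rz": 0, "grip": 1}
  ]
}}

```text
time: 2.1
tcp_pos: [0.253, -0.3986, 0.3022]
eef_rot: [-3.141, -0.001, 1.213]
force: [-0.2, -0.2, -0.6]
finger_gap: 0.005
grip_force: 0.0
```

Emit:
{"op": "carry_out", "data": {
  "deltas": [
    {"dx": 0.9, "dy": 0.2, "dz": 0, "rx": 0, "ry": 0, "rz": 0, "grip": 1},
    {"dx": 0.9, "dy": 0.2, "dz": 0, "rx": 0, "ry": 0, "rz": 0, "grip": 1},
    {"dx": 0.9, "dy": 0.2, "dz": 0, "rx": 0, "ry": 0, "rz": 0, "grip": 1},
    {"dx": 0.9, "dy": 0.2, "dz": 0, "rx": 0, "ry": 0, "rz": 0, "grip": 1},
    {"dx": 0.9, "dy": 0.2, "dz": 0, "rx": 0, "ry": 0, "rz": 0, "grip": 1},
    {"dx": 0.9, "dy": 0.2, "dz": 0, "rx": 0, "ry": 0, "rz": 0, "grip": 1},
    {"dx": 0.9, "dy": 0.2, "dz": 0, "rx": 0, "ry": 0, "rz": 0, "grip": 1},
    {"dx": 0.9, "dy": 0.2, "dz": 0, "rx": 0, "ry": 0, "rz": 0, "grip": 1}
  ]
}}

```text
time: 2.9
tcp_pos: [0.3735, -0.2131, 0.3023]
eef_rot: [-3.141, -0.0, 1.213]
force: [0.4, -0.8, 0.8]
finger_gap: 0.007
grip_force: 0.0
```

```bash
python3 -c "
from h import *
delta([-51,-98,230])"
```

```text
t 2.9 stand pos [ -98.03 -340.38  302.3 ] rot [-1.7997e+02 -1.0000e-02  6.9500e+01] F [ 0.63 -0.62  0.76] units [8.08 1.57 2.41] gap 0.007
```

Emit:
{"op": "carry_out", "data": {
  "deltas": [
    {"dx": 1, "dy": 0.2, "dz": 0, "rx": 0, "ry": 0, "rz": 0, "grip": 1},
    {"dx": 1, "dy": 0.2, "dz": 0, "rx": 0, "ry": 0, "rz": 0, "grip": 1},
    {"dx": 1, "dy": 0.2, "dz": 0, "rx": 0, "ry": 0, "rz": 0, "grip": 1},
    {"dx": 1, "dy": 0.2, "dz": 0, "rx": 0, "ry": 0, "rz": 0, "grip": 1},
    {"dx": 1, "dy": 0.2, "dz": 0, "rx": 0, "ry": 0, "rz": 0, "grip": 1},
    {"dx": 1, "dy": 0.2, "dz": 0, "rx": 0, "ry": 0, "rz": 0, "grip": 1},
    {"dx": 1, "dy": 0.2, "dz": 0, "rx": 0, "ry": 0, "rz": 0, "grip": 1},
    {"dx": 0.5, "dy": 0.1, "dz": 0, "rx": 0, "ry": 0, "rz": 0, "grip": 1}
  ]
}}

```text
time: 3.7
tcp_pos: [0.4946, -0.0173, 0.3021]
eef_rot: [-3.141, -0.0, 1.215]
force: [-0.8, -0.8, 0.2]
finger_gap: 0.003
grip_force: 0.0
```

Emit:
{"op": "carry_out", "data": {
  "deltas": [
    {"dx": 0, "dy": 0, "dz": 0.6, "rx": 0, "ry": 0, "rz": 0, "grip": 1},
    {"dx": 0, "dy": 0, "dz": 0.6, "rx": 0, "ry": 0, "rz": 0, "grip": 1},
    {"dx": 0, "dy": 0, "dz": 0.6, "rx": 0, "ry": 0, "rz": 0, "grip": 1},
    {"dx": 0, "dy": 0, "dz": 0.6, "rx": 0, "ry": 0, "rz": 0, "grip": 1},
    {"dx": 0, "dy": 0, "dz": 0, "rx": 0, "ry": 0, "rz": 0, "grip": 1}
  ]
}}

```text
time: 4.2
tcp_pos: [0.4922, -0.0194, 0.2275]
eef_rot: [-3.136, 0.001, 1.213]
force: [0.0, 0.3, -0.4]
finger_gap: 0.004
grip_force: 0.0
```

```bash
python3 -c "
from h import *
delta([-51,-99,196])
im,d=cap('top','top1');cap('scene','scene1')
b=cv2.resize(im[130:250,220:370],None,fx=4,fy=4,interpolation=cv2.INTER_CUBIC)
c=cv2.resize(cv2.imread('pics/scene1.png')[160:250,250:370],None,fx=4,fy=4,interpolation=cv2.INTER_CUBIC)
o=np.zeros((840,600,3),np.uint8);o[:480]=b;o[480:,:480]=c
cv2.imwrite('pics/m1.png',cv2.resize(o,None,fx=.7,fy=.7))
"
```

```text
t 4.2 stand pos [ -54.68 -117.38  227.52] rot [-1.797e+02  8.000e-02  6.950e+01] F [-0.07  0.3  -0.36] units [0.61 0.13 1.05] gap 0.004
```

View pics/m1.png

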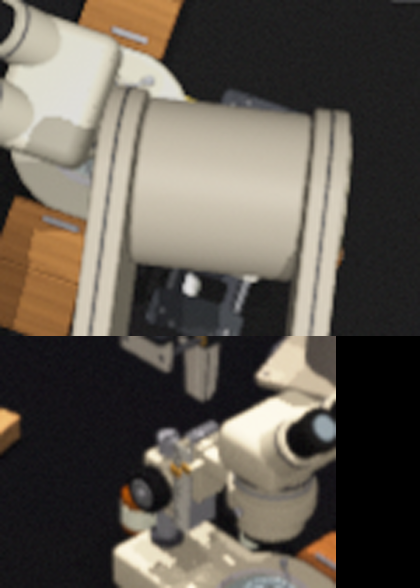

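The top view is hidden by the wrist over the wheel; the scene view still shows the tabs clearly (about (314,207)), and the shut fingertips are above the near wheel, clear of the head. Going down to touch.

Emit:
{"op": "carry_out", "data": {
  "deltas": [
    {"dx": 0.3, "dy": 0.1, "dz": 0.4, "rx": 0, "ry": 0, "rz": 0, "grip": 1},
    {"dx": 0.3, "dy": 0, "dz": 0.4, "rx": 0, "ry": 0, "rz": 0, "grip": 1},
    {"dx": 0, "dy": 0, "dz": 0.15, "rx": 0, "ry": 0, "rz": 0, "grip": 1},
    {"dx": 0, "dy": 0, "dz": 0, "rx": 0, "ry": 0, "rz": 0, "grip": 1}
  ]
}}

```text
time: 4.7
tcp_pos: [0.5025, -0.0029, 0.2007]
eef_rot: [-3.139, 0.001, 1.214]
force: [-1.1, 0.3, 0.4]
finger_gap: 0.006
grip_force: 0.0
```

Emit:
{"op": "carry_out", "data": {
  "deltas": [
    {"dx": 0, "dy": 0, "dz": 0.05, "rx": 0, "ry": 0, "rz": 0, "grip": 1},
    {"dx": 0, "dy": 0, "dz": 0.03, "rx": 0, "ry": 0, "rz": 0, "grip": 1},
    {"dx": 0, "dy": 0, "dz": 0, "rx": 0, "ry": 0, "rz": 0, "grip": 1}
  ]
}}

```text
time: 5.0
tcp_pos: [0.5033, -0.0036, 0.2]
eef_rot: [3.141, -0.0, 1.213]
force: [-0.6, -0.2, -0.5]
finger_gap: 0.007
grip_force: 0.0
```

```bash
python3 -c "
from h import *
delta([-51,-99,191])"
```

```text
t 5.0 stand pos [-49.8  -98.66 199.98] rot [ 1.7998e+02 -1.0000e-02  6.9500e+01] F [-0.5  -0.38 -0.49] units [-0.01 -0.04  0.3 ] gap 0.007
```

Emit:
{"op": "carry_out", "data": {
  "deltas": [
    {"dx": 0, "dy": 0, "dz": 0.1, "rx": 0, "ry": 0, "rz": 0, "grip": 1},
    {"dx": 0, "dy": 0, "dz": 0.1, "rx": 0, "ry": 0, "rz": 0, "grip": 1},
    {"dx": 0, "dy": 0, "dz": 0, "rx": 0, "ry": 0, "rz": 0, "grip": 1}
  ]
}}

```text
time: 5.3
tcp_pos: [0.5029, -0.0034, 0.1931]
eef_rot: [-3.141, 0.0, 1.213]
force: [-0.6, 0.1, 0.5]
finger_gap: 0.005
grip_force: 0.0
```

Emit:
{"op": "carry_out", "data": {
  "deltas": [
    {"dx": 0, "dy": 0, "dz": 0.04, "rx": 0, "ry": 0, "rz": 0, "grip": 1},
    {"dx": 0, "dy": 0, "dz": 0, "rx": 0, "ry": 0, "rz": 0, "grip": 1}
  ]
}}

```text
time: 5.5
tcp_pos: [0.5031, -0.0034, 0.1924]
eef_rot: [-3.141, 0.0, 1.213]
force: [0.5, 0.5, -0.0]
finger_gap: 0.004
grip_force: 0.0
```

Emit:
{"op": "carry_out", "data": {
  "deltas": [
    {"dx": 0, "dy": 0, "dz": 0.04, "rx": 0, "ry": 0, "rz": 0, "grip": 1},
    {"dx": 0, "dy": 0, "dz": 0, "rx": 0, "ry": 0, "rz": 0, "grip": 1}
  ]
}}

```text
time: 5.7
tcp_pos: [0.5032, -0.0034, 0.1913]
eef_rot: [3.142, -0.0, 1.213]
force: [0.3, 0.6, -0.1]
finger_gap: 0.005
grip_force: 0.0
```

Emit:
{"op": "carry_out", "data": {
  "deltas": [
    {"dx": 0, "dy": 0, "dz": 0.03, "rx": 0, "ry": 0, "rz": 0, "grip": 1},
    {"dx": 0, "dy": 0, "dz": 0, "rx": 0, "ry": 0, "rz": 0, "grip": 1}
  ]
}}

```text
time: 5.9
tcp_pos: [0.5034, -0.0034, 0.191]
eef_rot: [3.141, -0.0, 1.213]
force: [-2.2, 0.3, 3.6]
finger_gap: 0.009
grip_force: 1.9
```

Emit:
{"op": "carry_out", "data": {
  "deltas": [
    {"dx": 0, "dy": 0, "dz": 0.03, "rx": 0, "ry": 0, "rz": 0, "grip": 1},
    {"dx": 0, "dy": 0, "dz": 0, "rx": 0, "ry": 0, "rz": 0, "grip": 1}
  ]
}}

```text
time: 6.1
tcp_pos: [0.5035, -0.0035, 0.1907]
eef_rot: [3.141, -0.0, 1.213]
force: [-3.7, -0.4, 8.7]
finger_gap: 0.004
grip_force: 4.4
```

Emit:
{"op": "carry_out", "data": {
  "deltas": [
    {"dx": 0, "dy": 0, "dz": 0.02, "rx": 0, "ry": 0, "rz": 0, "grip": 1},
    {"dx": 0, "dy": 0, "dz": 0, "rx": 0, "ry": 0, "rz": 0, "grip": 1}
  ]
}}

```text
time: 6.3
tcp_pos: [0.5035, -0.0034, 0.1906]
eef_rot: [3.14, -0.0, 1.213]
force: [-5.2, 0.5, 11.5]
finger_gap: 0.008
grip_force: 5.8
```

Contact at about 10 N. First stroke.

Emit:
{"op": "carry_out", "data": {
  "deltas": [
    {"dx": 0.05, "dy": 0, "dz": 0, "rx": 0, "ry": 0, "rz": 0, "grip": 1},
    {"dx": 0.05, "dy": 0, "dz": 0, "rx": 0, "ry": 0, "rz": 0, "grip": 1},
    {"dx": 0.05, "dy": 0, "dz": 0, "rx": 0, "ry": 0, "rz": 0, "grip": 1},
    {"dx": 0.05, "dy": 0, "dz": 0, "rx": 0, "ry": 0, "rz": 0, "grip": 1}
  ]
}}

```text
time: 6.7
tcp_pos: [0.5057, 0.0019, 0.1907]
eef_rot: [3.14, 0.0, 1.213]
force: [-5.4, -1.5, 12.0]
finger_gap: 0.005
grip_force: 6.2
```

Emit:
{"op": "carry_out", "data": {
  "deltas": [
    {"dx": 0.05, "dy": 0, "dz": 0, "rx": 0, "ry": 0, "rz": 0, "grip": 1},
    {"dx": 0.05, "dy": 0, "dz": 0, "rx": 0, "ry": 0, "rz": 0, "grip": 1},
    {"dx": 0.05, "dy": 0, "dz": 0, "rx": 0, "ry": 0, "rz": 0, "grip": 1},
    {"dx": 0.05, "dy": 0, "dz": 0, "rx": 0, "ry": 0, "rz": 0, "grip": 1}
  ]
}}

```text
time: 7.1
tcp_pos: [0.5079, 0.0075, 0.1907]
eef_rot: [3.14, 0.0, 1.213]
force: [-4.2, -0.9, 11.6]
finger_gap: 0.006
grip_force: 5.8
```

```bash
cat >> h.py <<'E'
def look(f,N=6):
    A=np.mean([ctrl.get_image('scene')[0].astype(float) for _ in range(N)],0)
    np.save(f'pics/{f}_avg.npy',A)
    C=A[198:222,307:323]; s=1-C.min(2)/C.max(2); w=np.clip(s-.30,0,None)
    print('sat%'); 
    for i,r in enumerate((100*s).astype(int)): print(198+i,r, C[i,:,2].astype(int) if 1 else '')
    return A
E
python3 -c "
from h import *
look('a1',4);delta([-51,-99,191])"
```

```text
sat%
198 [ 3  3  3  3  3  8 12 16 19 20 17  7  6 14 17 16] [102 114 126 123 122 126 140 149 146 138 134 116 113 151 204 228]
199 [ 3  3  3  3  3 10 12 13 15 17 17 11 15 19 19 17] [101 102 106 106 106 109 135 157 162 149 133 128 150 186 222 228]
200 [ 3  3  3  2  4  8 11 11 11 14 14 13 19 20 20 21] [106 101 104 104 103 100 119 147 157 153 145 136 165 181 191 181]
201 [ 7  3  3  2  3  9 11 11 10 11 11 12 19 21 21 21] [117 106 104 105 107 109 116 138 143 144 146 136 151 163 173 158]
202 [15 11  8  7  7  9 11 11 11 11 10 12 20 20 22 20] [170 145 123 118 114 119 111 128 140 142 139 136 148 146 151 150]
203 [17 17 17 17 15 11 12 11 10 11  9 11 20 20 21 21] [221 208 195 180 135 116 107 116 137 141 138 136 149 146 150 146]
204 [16 15 16 18 21 17 11 12 12 10 10 11 20 21 21 21] [231 233 232 224 183 127 121 125 139 139 136 132 149 160 162 145]
205 [19 17 17 19 28 24 16 22 24 14 13 15 21 20 21 21] [215 229 229 215 186 131 121 130 147 142 143 147 164 181 179 154]
206 [20 19 19 22 53 49 31 37 46 31 22 19 20 21 21 21] [172 201 209 176 147 126 115 128 144 148 161 178 180 178 168 151]
207 [20 20 20 2
[... 1223 characters left out ...]
15 21 22 22 21] [ 16  13  15  26  61 102 117 128 137 138 131 120 133 134 134 136]
218 [11  6  8 13 15 12 11 10 10 11 11 13 20 21 21 20] [ 17  16  17  32  70 105 123 137 139 139 129 114 129 133 136 139]
219 [ 9 12  7 18 15 12 11 11 11 11 10  7 13 18 17 15] [ 16  13  20  48  87 109 128 138 140 139 129 106 115 122 125 125]
220 [ 5 14 20 19 18 12 11 11 11 10  9  2  4  7  6  3] [ 17  23  45  81 109 114 136 139 139 138 125 102  99 102 101  97]
221 [12 19 22 21 18 11 11 10 10 10  8  4  3  2  3  3] [ 35  64  95 111 113 111 127 139 139 135 120  99  95  93  93  92]
t 7.3 stand pos [-49.35 -86.5  190.7 ] rot [ 1.7989e+02 -1.0000e-02  6.9510e+01] F [-4.09 -1.81 11.76] units [-0.42 -0.05 -0.01] gap 0.009
```

```bash
cat >> h.py <<'E'
def tab(A,q=False):
    C=A[198:226,305:325]; s=1-C.min(2)/C.max(2)
    u=np.arange(305,325); out={}
    r=np.arange(198,226); cen={}
    for c in range(310,319):
        col=s[:,c-305]; w=np.clip(col-.27,0,None); 
        if w.sum()>.15: cen[c]=((w*r).sum()/w.sum(), w.sum())
    for c in cen: cen[c]=(round(cen[c][0]-.646*(c-314),2),round(cen[c][1],2))
    print(cen)
E
python3 -c "
from h import *
tab(cv2.imread('pics/scene0.png').astype(float));tab(cv2.imread('pics/scene1.png').astype(float));tab(np.load('pics/a1_avg.npy'))"
```

```text
{311: (np.float64(209.05), np.float64(0.9)), 312: (np.float64(208.78), np.float64(1.47)), 313: (np.float64(208.8), np.float64(1.41)), 314: (np.float64(207.69), np.float64(1.14)), 315: (np.float64(205.82), np.float64(1.12)), 316: (np.float64(205.66), np.float64(1.01)), 317: (np.float64(205.63), np.float64(0.51))}
{311: (np.float64(208.76), np.float64(1.24)), 312: (np.float64(208.72), np.float64(1.47)), 313: (np.float64(208.81), np.float64(1.38)), 314: (np.float64(207.7), np.float64(1.13)), 315: (np.float64(205.84), np.float64(1.12)), 316: (np.float64(205.66), np.float64(1.08)), 317: (np.float64(205.55), np.float64(0.56))}
{311: (np.float64(209.06), np.float64(0.98)), 312: (np.float64(208.87), np.float64(1.34)), 313: (np.float64(208.91), np.float64(1.33)), 314: (np.float64(208.02), np.float64(1.14)), 315: (np.float64(206.75), np.float64(1.05)), 316: (np.float64(206.56), np.float64(0.92)), 317: (np.float64(206.29), np.float64(0.54))}
```

Emit:
{"op": "carry_out", "data": {
  "deltas": [
    {"dx": 0, "dy": 0, "dz": -0.2, "rx": 0, "ry": 0, "rz": 0, "grip": 1},
    {"dx": 0, "dy": 0, "dz": 0, "rx": 0, "ry": 0, "rz": 0, "grip": 1},
    {"dx": -0.25, "dy": 0, "dz": 0, "rx": 0, "ry": 0, "rz": 0, "grip": 1},
    {"dx": -0.25, "dy": 0, "dz": 0, "rx": 0, "ry": 0, "rz": 0, "grip": 1},
    {"dx": 0, "dy": 0, "dz": 0, "rx": 0, "ry": 0, "rz": 0, "grip": 1},
    {"dx": 0, "dy": 0, "dz": 0.1, "rx": 0, "ry": 0, "rz": 0, "grip": 1},
    {"dx": 0, "dy": 0, "dz": 0.07, "rx": 0, "ry": 0, "rz": 0, "grip": 1},
    {"dx": 0, "dy": 0, "dz": 0.03, "rx": 0, "ry": 0, "rz": 0, "grip": 1}
  ]
}}

```text
time: 8.1
tcp_pos: [0.5023, -0.0066, 0.1897]
eef_rot: [3.141, 0.0, 1.213]
force: [-5.2, -0.7, 12.3]
finger_gap: 0.004
grip_force: 5.1
```

Emit:
{"op": "carry_out", "data": {
  "deltas": [
    {"dx": 0, "dy": 0, "dz": 0, "rx": 0, "ry": 0, "rz": 0, "grip": 1}
  ]
}}

```text
time: 8.2
tcp_pos: [0.5023, -0.0066, 0.1898]
eef_rot: [3.141, 0.001, 1.213]
force: [-4.1, -1.5, 8.2]
finger_gap: 0.006
grip_force: 3.6
```

Emit:
{"op": "carry_out", "data": {
  "deltas": [
    {"dx": 0.05, "dy": 0, "dz": 0, "rx": 0, "ry": 0, "rz": 0, "grip": 1},
    {"dx": 0.07, "dy": 0, "dz": 0, "rx": 0, "ry": 0, "rz": 0, "grip": 1},
    {"dx": 0.07, "dy": 0, "dz": 0, "rx": 0, "ry": 0, "rz": 0, "grip": 1},
    {"dx": 0.07, "dy": 0, "dz": 0, "rx": 0, "ry": 0, "rz": 0, "grip": 1},
    {"dx": 0.07, "dy": 0, "dz": 0, "rx": 0, "ry": 0, "rz": 0, "grip": 1},
    {"dx": 0.07, "dy": 0, "dz": 0, "rx": 0, "ry": 0, "rz": 0, "grip": 1},
    {"dx": 0.05, "dy": 0, "dz": 0, "rx": 0, "ry": 0, "rz": 0, "grip": 1},
    {"dx": 0.05, "dy": 0, "dz": 0, "rx": 0, "ry": 0, "rz": 0, "grip": 1}
  ]
}}

```text
time: 9.0
tcp_pos: [0.5079, 0.0077, 0.1907]
eef_rot: [3.14, 0.0, 1.213]
force: [-4.4, -1.3, 12.6]
finger_gap: 0.004
grip_force: 6.2
```

```bash
sed -i 's/^    print(.sat%.*$/    tab(A); return A/' h.py
python3 -c "
from h import *
look('a2',4);delta([-51,-99,191])"
```

```text
{311: (np.float64(209.07), np.float64(0.98)), 312: (np.float64(208.87), np.float64(1.33)), 313: (np.float64(209.02), np.float64(1.3)), 314: (np.float64(208.44), np.float64(1.15)), 315: (np.float64(207.69), np.float64(1.05)), 316: (np.float64(207.6), np.float64(0.97)), 317: (np.float64(207.47), np.float64(0.62))}
t 9.2 stand pos [-49.46 -86.22 190.7 ] rot [ 1.799e+02 -2.000e-02  6.953e+01] F [-5.11 -1.35 12.6 ] units [-0.43 -0.05 -0.01] gap 0.007
```

Emit:
{"op": "carry_out", "data": {
  "deltas": [
    {"dx": 0, "dy": 0, "dz": -0.2, "rx": 0, "ry": 0, "rz": 0, "grip": 1},
    {"dx": 0, "dy": 0, "dz": 0, "rx": 0, "ry": 0, "rz": 0, "grip": 1},
    {"dx": -0.25, "dy": 0, "dz": 0, "rx": 0, "ry": 0, "rz": 0, "grip": 1},
    {"dx": -0.25, "dy": 0, "dz": 0, "rx": 0, "ry": 0, "rz": 0, "grip": 1},
    {"dx": 0, "dy": 0, "dz": 0, "rx": 0, "ry": 0, "rz": 0, "grip": 1},
    {"dx": 0, "dy": 0, "dz": 0.1, "rx": 0, "ry": 0, "rz": 0, "grip": 1},
    {"dx": 0, "dy": 0, "dz": 0.07, "rx": 0, "ry": 0, "rz": 0, "grip": 1},
    {"dx": 0, "dy": 0, "dz": 0.03, "rx": 0, "ry": 0, "rz": 0, "grip": 1}
  ]
}}

```text
time: 10.0
tcp_pos: [0.5023, -0.0064, 0.19]
eef_rot: [3.141, 0.0, 1.213]
force: [-5.8, -1.0, 13.5]
finger_gap: 0.006
grip_force: 6.6
```

Emit:
{"op": "carry_out", "data": {
  "deltas": [
    {"dx": 0, "dy": 0, "dz": 0, "rx": 0, "ry": 0, "rz": 0, "grip": 1}
  ]
}}

```text
time: 10.1
tcp_pos: [0.5023, -0.0064, 0.1901]
eef_rot: [3.141, 0.0, 1.213]
force: [-5.0, -1.4, 9.3]
finger_gap: 0.006
grip_force: 4.8
```

Emit:
{"op": "carry_out", "data": {
  "deltas": [
    {"dx": 0.05, "dy": 0, "dz": 0, "rx": 0, "ry": 0, "rz": 0, "grip": 1},
    {"dx": 0.06, "dy": 0, "dz": 0, "rx": 0, "ry": 0, "rz": 0, "grip": 1},
    {"dx": 0.06, "dy": 0, "dz": 0, "rx": 0, "ry": 0, "rz": 0, "grip": 1},
    {"dx": 0.06, "dy": 0, "dz": 0, "rx": 0, "ry": 0, "rz": 0, "grip": 1},
    {"dx": 0.06, "dy": 0, "dz": 0, "rx": 0, "ry": 0, "rz": 0, "grip": 1},
    {"dx": 0.06, "dy": 0, "dz": 0, "rx": 0, "ry": 0, "rz": 0, "grip": 1},
    {"dx": 0.05, "dy": 0, "dz": 0, "rx": 0, "ry": 0, "rz": 0, "grip": 1},
    {"dx": 0.03, "dy": 0, "dz": 0, "rx": 0, "ry": 0, "rz": 0, "grip": 1}
  ]
}}

```text
time: 10.9
tcp_pos: [0.5071, 0.0059, 0.1907]
eef_rot: [3.14, -0.0, 1.213]
force: [-4.8, -0.3, 12.7]
finger_gap: 0.004
grip_force: 6.3
```

```bash
python3 -c "
from h import *
A=look('a3',8);delta([-51,-99,191])
cv2.imwrite('pics/a3.png',cv2.resize(A[198:220,304:326].astype(np.uint8),(572,572),interpolation=cv2.INTER_CUBIC))"
```

```text
{311: (np.float64(209.07), np.float64(0.99)), 312: (np.float64(208.88), np.float64(1.33)), 313: (np.float64(209.08), np.float64(1.22)), 314: (np.float64(208.69), np.float64(1.08)), 315: (np.float64(208.25), np.float64(1.05)), 316: (np.float64(208.33), np.float64(0.93)), 317: (np.float64(208.32), np.float64(0.42))}
t 11.3 stand pos [-49.53 -88.4  190.68] rot [ 1.7991e+02 -2.0000e-02  6.9520e+01] F [-4.68 -1.54 12.82] units [-0.35 -0.05 -0.01] gap 0.008
```

View pics/a3.png

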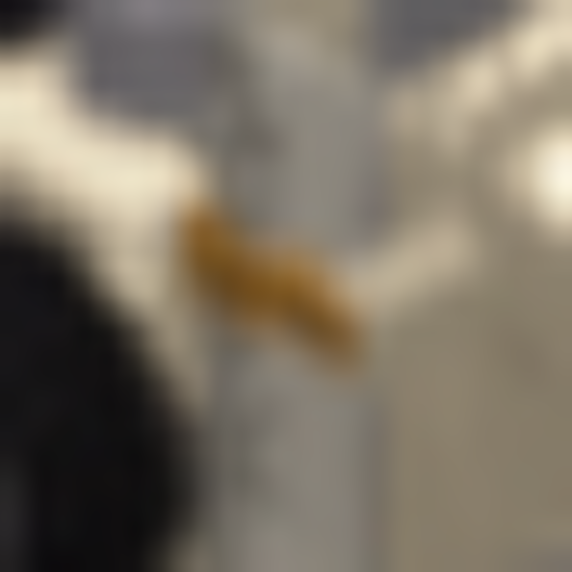

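The crop shows rider brass at left (dark line near crop (232,272)) and index brass right, slightly higher than the line's continuation. Still 1.5–2.5 mm to go; checking whether both tab faces lie in one plane, from averaged depth.

```bash
python3 -c "
from h import *
I=[];Ds=[]
for _ in range(16):
    i,d=ctrl.get_image('scene');I.append(i.astype(float));Ds.append(d)
A=np.mean(I,0);np.save('pics/a4_avg.npy',A);tab(A)
D=np.median(Ds,0); print('sd',np.std(Ds,0)[204:214,310:320].mean())
S=(pts('scene',np.mean(Ds,0))-O)@Rz*1000
np.set_printoptions(linewidth=200,suppress=True)
for k in (0,1,2):
  print('xyz'[k]); print(S[203:216,309:321,k].round(1))
print(A[203:216,309:321,2].astype(int))
delta([-51,-99,191])"
```

```text
{311: (np.float64(209.07), np.float64(0.99)), 312: (np.float64(208.87), np.float64(1.32)), 313: (np.float64(209.08), np.float64(1.22)), 314: (np.float64(208.69), np.float64(1.08)), 315: (np.float64(208.26), np.float64(1.04)), 316: (np.float64(208.34), np.float64(0.91)), 317: (np.float64(208.38), np.float64(0.41))}
sd 0.01649392
x
[[ 12.6  10.6   7.4  36.8  38.3  36.7  37.7  37.2  37.9  21.9  23.1  22.9]
 [ 15.6  13.4  11.2  37.1  36.2  37.   37.1  37.9  37.   22.   22.4  22.2]
 [ 18.7  16.1  14.   37.1  37.1  38.2  37.3  88.   37.5  22.   22.3  22.1]
 [ 21.4  39.7  39.7  36.8  37.3  38.3  38.3  37.   35.8  22.6  22.4  21.9]
 [ 22.6  39.8  41.4  40.8  37.8  37.9  37.1  37.2  36.8  22.   22.6  22.6]
 [ 24.1  23.7  42.4  41.8  41.6  40.1  40.1  37.1  37.4  22.   31.6  29.2]
 [ 27.8  25.   40.8  41.2  42.3  42.5  42.2  41.6  40.2  38.   35.1  32.8]
 [ 29.9  27.1  24.4  87.8  42.3  41.3  42.4  41.6  41.2  40.8  36.5  33.5]
 [ 39.6  29.1  26.8  37.6  37.   42.   42.5  41.8  92.1  41.2  36.6  33.2]
 [ 41.4  37.7  26.7  37.4  37.4  36.9  37.3  38.   41.8  90.6  36.8  22. ]
 [ 42.9  38.7  28.
[... 2408 characters left out ...]
 129 142 146]
 [229 215 186 130 122 128 139 140 134 123 137 145]
 [208 177 147 127 116 129 140 140 134 123 144 162]
 [185 159 128 126 131 143 149 145 143 149 172 183]
 [191 158 119 107 119 135 149 158 171 181 188 180]
 [170 152 127 105 111 119 122 146 172 178 168 153]
 [109 150 131 110 119 126 110 114 137 150 143 139]
 [ 75 134 133 108 115 133 130 120 126 137 139 139]
 [ 43  96 132 111 121 133 136 134 133 133 138 139]
 [ 27  65 112 107 118 126 135 135 131 126 136 139]
 [ 22  42  80  99 108 123 134 135 129 120 135 138]
 [ 17  33  68  98 109 130 135 136 129 120 134 135]]
t 12.1 stand pos [-49.51 -88.38 190.7 ] rot [179.9   -0.02  69.52] F [-4.48 -1.   12.28] units [-0.35 -0.05 -0.01] gap 0.008
```

Tab faces are coplanar (x≈42); index line ≈205, rider line ≈202.5. Rolling about 1.7 mm further.

Emit:
{"op": "carry_out", "data": {
  "deltas": [
    {"dx": 0.05, "dy": 0, "dz": 0, "rx": 0, "ry": 0, "rz": 0, "grip": 1},
    {"dx": 0.05, "dy": 0, "dz": 0, "rx": 0, "ry": 0, "rz": 0, "grip": 1},
    {"dx": 0.05, "dy": 0, "dz": 0, "rx": 0, "ry": 0, "rz": 0, "grip": 1},
    {"dx": 0.05, "dy": 0, "dz": 0, "rx": 0, "ry": 0, "rz": 0, "grip": 1},
    {"dx": 0.05, "dy": 0, "dz": 0, "rx": 0, "ry": 0, "rz": 0, "grip": 1},
    {"dx": 0, "dy": 0, "dz": 0, "rx": 0, "ry": 0, "rz": 0, "grip": 1}
  ]
}}

```text
time: 12.7
tcp_pos: [0.51, 0.013, 0.1906]
eef_rot: [3.14, -0.0, 1.213]
force: [-3.5, 0.5, 10.8]
finger_gap: 0.005
grip_force: 5.5
```

```bash
cat >> h.py <<'E'
def deep(f,N=20):
    np.set_printoptions(linewidth=200,suppress=True)
    I=[];Ds=[]
    for _ in range(N):
        i,d=ctrl.get_image('scene');I.append(i.astype(float));Ds.append(d)
    A=np.mean(I,0);np.save(f'pics/{f}_avg.npy',A);tab(A)
    S=(pts('scene',np.median(Ds,0))-O)@Rz*1000
    for k in (0,2): print('xyz'[k]); print(S[204:215,309:321,k].round(1))
    print(A[204:215,309:321,2].astype(int))
    cv2.imwrite(f'pics/{f}.png',cv2.resize(A[198:220,304:326].astype(np.uint8),(572,572),interpolation=cv2.INTER_CUBIC))
E
python3 -c "
from h import *
deep('a5');delta([-51,-99,191])"
```

```text
{311: (np.float64(209.05), np.float64(0.97)), 312: (np.float64(208.87), np.float64(1.32)), 313: (np.float64(209.1), np.float64(1.22)), 314: (np.float64(208.93), np.float64(1.1)), 315: (np.float64(208.92), np.float64(1.12)), 316: (np.float64(208.93), np.float64(0.93)), 317: (np.float64(208.79), np.float64(0.49))}
x
[[15.7 13.  10.4 37.2 36.9 37.  37.8 37.  36.6 22.1 23.  22.3]
 [18.9 15.9 13.8 37.3 37.6 37.  37.3 37.6 37.2 22.  22.7 22.2]
 [20.3 40.  39.5 36.8 37.  37.  37.2 37.1 38.5 22.1 22.1 22.4]
 [23.  38.9 41.5 41.  37.2 36.9 36.9 37.6 37.8 22.8 22.3 23.1]
 [24.9 23.  42.5 41.6 41.8 40.1 37.7 37.1 36.8 22.5 22.7 28.4]
 [27.2 23.9 41.3 42.2 41.5 41.6 41.3 40.4 36.5 36.  33.7 31.7]
 [30.2 27.4 25.4 38.1 41.4 41.  41.3 42.6 41.9 39.  37.2 33.5]
 [39.1 28.9 25.8 36.4 37.5 41.5 41.7 42.1 41.3 40.2 37.5 33.3]
 [41.7 37.2 27.8 38.  37.6 38.  37.3 41.5 41.7 41.2 36.5 32.6]
 [42.  38.3 28.2 37.5 37.6 37.1 37.1 37.6 36.5 40.5 22.4 22.3]
 [43.7 41.4 29.2 37.5 37.9 38.1 37.4 36.7 36.5 22.  22.9 22.4]]
z
[[184.  183.5 183.2 213.7 215.7 218.1 221.2 222.7 224.5 211.9 215.  216.5]
 [183.6 182.9
[... 724 characters left out ...]
178.5 180.4]]
[[232 224 183 126 120 125 138 139 134 127 144 151]
 [229 215 186 130 122 127 139 140 133 121 137 144]
 [208 177 147 127 116 128 139 139 132 118 138 148]
 [185 159 128 125 129 142 143 140 134 126 157 172]
 [199 163 122 106 120 141 148 153 157 164 182 188]
 [189 180 135 105 107 114 129 155 176 187 179 168]
 [127 179 146 111 112 109 109 124 153 165 153 143]
 [ 79 145 150 111 113 130 125 110 117 138 140 139]
 [ 43 103 142 112 121 134 136 130 123 132 137 139]
 [ 24  66 114 107 118 125 135 136 130 127 136 139]
 [ 19  41  80  99 108 123 134 136 130 120 135 137]]
t 13.7 stand pos [-49.36 -80.86 190.56] rot [179.89  -0.03  69.52] F [-3.81 -0.58 10.93] units [-0.6  -0.05 -0.01] gap 0.006
```

View pics/a5.png

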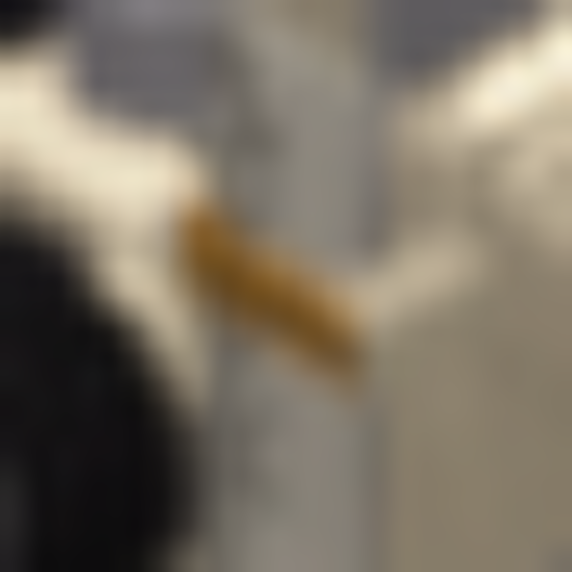

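The crop shows both tabs nearly one continuous bar; estimates put the index still ~0.4–1.1 mm high. Rolling ~0.6 mm more.

Emit:
{"op": "carry_out", "data": {
  "deltas": [
    {"dx": 0.03, "dy": 0, "dz": 0, "rx": 0, "ry": 0, "rz": 0, "grip": 1},
    {"dx": 0.03, "dy": 0, "dz": 0, "rx": 0, "ry": 0, "rz": 0, "grip": 1},
    {"dx": 0.03, "dy": 0, "dz": 0, "rx": 0, "ry": 0, "rz": 0, "grip": 1},
    {"dx": 0, "dy": 0, "dz": 0, "rx": 0, "ry": 0, "rz": 0, "grip": 1}
  ]
}}

```text
time: 14.1
tcp_pos: [0.5109, 0.0156, 0.1904]
eef_rot: [3.14, -0.001, 1.213]
force: [-2.7, 1.3, 8.9]
finger_gap: 0.005
grip_force: 4.8
```

```bash
python3 -c "
from h import *
deep('a6',30);delta([-51,-99,191])"
```

```text
{311: (np.float64(209.05), np.float64(0.97)), 312: (np.float64(208.88), np.float64(1.32)), 313: (np.float64(209.13), np.float64(1.23)), 314: (np.float64(209.0), np.float64(1.04)), 315: (np.float64(209.02), np.float64(0.96)), 316: (np.float64(209.05), np.float64(0.85)), 317: (np.float64(208.96), np.float64(0.47))}
x
[[14.6 13.  10.1 37.  37.6 37.7 37.8 37.  37.2 22.3 22.5 22.3]
 [18.7 16.2 13.9 38.1 37.9 37.3 37.3 37.9 37.8 22.  22.8 22.1]
 [22.6 39.3 40.  37.1 36.9 37.1 36.8 37.3 36.4 22.  22.9 23.1]
 [23.2 39.  42.3 41.3 37.2 36.9 37.3 36.5 37.4 21.9 22.9 22. ]
 [24.1 23.3 42.1 41.5 41.  40.6 36.8 37.7 37.7 22.4 22.  27.9]
 [26.8 24.8 40.9 42.  42.8 41.5 42.4 37.  37.  34.5 32.6 31. ]
 [29.8 27.4 24.6 37.  41.8 41.8 41.7 41.9 39.9 38.6 36.3 32.9]
 [39.7 28.6 25.9 37.4 37.4 41.8 41.9 42.1 41.8 40.9 36.9 33.1]
 [40.9 37.7 26.7 37.7 37.1 37.4 37.4 41.8 42.1 40.8 37.1 33.1]
 [44.  40.4 28.3 37.6 36.5 37.5 37.1 37.3 41.5 40.4 23.2 22.3]
 [43.5 40.4 29.1 37.8 37.7 37.5 37.5 37.5 37.1 22.5 22.9 22.2]]
z
[[182.8 183.5 182.9 213.5 216.4 218.8 221.2 222.7 225.1 212.  214.5 216.5]
 [183.4 183.
[... 725 characters left out ...]
178.5 180.2]]
[[232 224 182 127 120 125 138 140 135 125 140 152]
 [229 214 186 130 121 127 139 140 133 119 133 144]
 [208 177 147 127 116 128 139 139 131 117 135 147]
 [185 159 128 125 129 141 141 140 131 122 155 172]
 [193 162 122 106 120 141 145 146 146 151 180 188]
 [188 180 135 105 111 124 135 152 167 176 178 167]
 [137 180 146 112 116 116 112 131 160 168 154 141]
 [ 81 147 151 111 113 128 118 115 130 144 140 137]
 [ 45 103 144 113 121 133 135 130 126 136 138 138]
 [ 24  67 115 107 118 125 135 136 131 128 137 139]
 [ 19  41  80 100 107 123 134 135 129 120 135 138]]
t 15.6 stand pos [-49.37 -78.07 190.39] rot [179.89  -0.04  69.52] F [-2.32 -0.81  9.5 ] units [-0.7  -0.05 -0.02] gap 0.007
```

Index top edge ≈207.3 vs rider ≈207.2, and the centroids coincide (209.0 both). Letting go straight up.

Emit:
{"op": "carry_out", "data": {
  "deltas": [
    {"dx": 0, "dy": 0, "dz": -0.1, "rx": 0, "ry": 0, "rz": 0, "grip": 1},
    {"dx": 0, "dy": 0, "dz": -0.2, "rx": 0, "ry": 0, "rz": 0, "grip": 1},
    {"dx": -0.3, "dy": 0, "dz": -0.4, "rx": 0, "ry": 0, "rz": 0, "grip": 1},
    {"dx": -0.5, "dy": 0, "dz": -0.5, "rx": 0, "ry": 0, "rz": 0, "grip": 1},
    {"dx": -0.5, "dy": 0, "dz": -0.5, "rx": 0, "ry": 0, "rz": 0, "grip": 1},
    {"dx": -0.5, "dy": 0, "dz": -0.5, "rx": 0, "ry": 0, "rz": 0, "grip": 1},
    {"dx": 0, "dy": 0, "dz": 0, "rx": 0, "ry": 0, "rz": 0, "grip": 1},
    {"dx": 0, "dy": 0, "dz": 0, "rx": 0, "ry": 0, "rz": 0, "grip": 1}
  ]
}}

```text
time: 16.4
tcp_pos: [0.4916, -0.036, 0.2557]
eef_rot: [3.14, -0.001, 1.211]
force: [-0.3, -0.2, -0.2]
finger_gap: 0.008
grip_force: 0.0
```

```bash
python3 -c "
from h import *
deep('a7',30);delta([-51,-99,191])"
```

```text
{311: (np.float64(208.89), np.float64(1.12)), 312: (np.float64(208.85), np.float64(1.36)), 313: (np.float64(209.08), np.float64(1.28)), 314: (np.float64(208.96), np.float64(1.08)), 315: (np.float64(208.98), np.float64(1.01)), 316: (np.float64(208.98), np.float64(0.92)), 317: (np.float64(208.83), np.float64(0.49))}
x
[[14.8 12.1 10.5 37.2 37.5 37.4 36.6 37.6 37.3 21.7 22.3 22. ]
 [18.4 16.5 13.7 37.7 37.9 37.7 37.4 37.3 37.5 22.4 22.4 21.9]
 [22.  39.2 40.5 37.6 37.2 37.1 37.9 37.3 37.1 22.4 22.6 21.3]
 [23.  39.3 41.2 41.8 37.5 36.6 37.3 36.6 36.7 22.4 22.9 22.2]
 [24.2 24.2 42.4 41.9 42.1 41.4 37.2 36.6 37.6 21.9 22.3 26.7]
 [28.2 24.3 41.1 40.9 42.1 41.4 42.3 37.5 37.2 35.4 32.7 30.8]
 [30.1 27.3 24.2 37.7 42.  41.4 41.3 41.8 40.7 38.3 36.6 32.5]
 [39.7 29.4 25.3 37.3 37.4 41.7 42.  42.2 41.4 41.1 37.2 32.6]
 [40.8 37.7 26.9 37.7 37.3 38.2 37.  41.6 42.1 40.6 36.8 32.7]
 [43.2 40.5 28.6 36.3 36.7 36.9 37.9 37.2 41.6 40.3 22.5 22.5]
 [43.6 40.4 28.7 37.3 38.1 37.  37.2 37.8 37.9 22.1 22.6 21.8]]
z
[[183.1 182.6 183.4 213.7 216.3 218.6 220.  223.3 225.3 211.4 214.3 216.2]
 [183.1 183
[... 732 characters left out ...]
179.7]]
[[207 176 157 120 120 125 138 141 136 130 149 168]
 [179 166 151 120 121 127 139 140 134 123 137 145]
 [166 149 141 130 118 128 139 139 133 122 145 158]
 [156 140 127 135 142 146 142 141 136 142 203 230]
 [157 145 121 113 135 148 153 161 167 194 242 247]
 [145 158 132 106 113 128 148 186 220 233 238 227]
 [115 170 145 112 116 118 121 163 214 226 190 154]
 [ 84 154 155 111 113 128 119 121 145 163 146 138]
 [ 49 109 149 113 121 133 134 131 128 138 137 138]
 [ 29  69 117 108 118 125 135 136 131 130 137 139]
 [ 20  42  81 100 107 123 134 136 129 121 135 137]]
t 17.9 stand pos [ -49.95 -132.46  254.94] rot [-180.     -0.     69.51] F [-0.55 -0.22  0.08] units [ 1.12 -0.03  2.13] gap 0.004
```

View pics/a7.png

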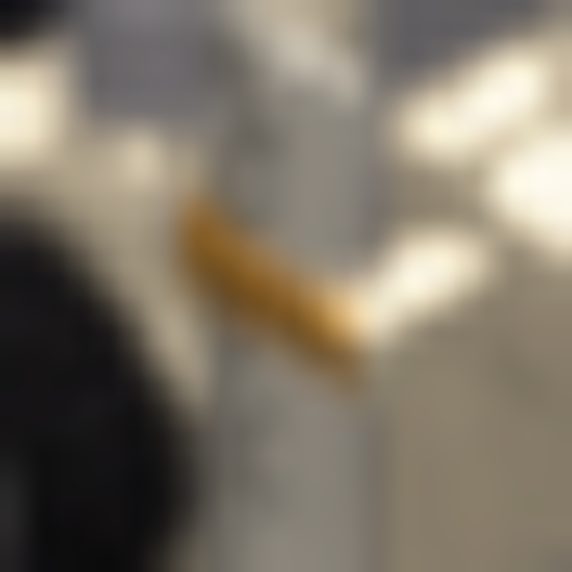

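The crop shows both tabs as one straight bar, edges in line; the tool is free of everything. Handing in.

```bash
python3 -c "
from cell import ctrl
print(ctrl.finish_job())"
```

```text
the job is handed in; nothing more can be done
None
```

I rolled the head down about 12 mm with the focus wheel until the index line stood level with the rider's line, to within about 0.3 mm by camera. I then lifted clear and handed the job in at about 18 s; no verdict came back, and I did not re-check the loose items after the strokes.

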